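Click up a roller stand and lay the feed roller level

TASK

Raise the column of the ratchet stand by exactly five clicks from where it stands, then push it back down, firmly but not hard, until a tooth sits on the pawl, so that its V-head is level with the fixed one. After that, take the feed roller out of its rack and lay it gently across the two V's, centred between them. Leave the other things on the bench alone.

Things in the scene. Friction and masses are not known exactly. Their poses are not given: they have to be found in the camera images.
- column (a joint): height of the ratchet stand's column above its lowest position, m, growing upward, 0 to 0.068. Starts 0 to 6 mm up, all seven teeth still to come; their spacing is not given: count clicks. Its guide is stiff (4.5 N friction, weight 2.5 N): it stays where it is let go and does not sink onto the pawl by itself. It breaks loose with a peak of up to 4 N, which is no click. Past a tooth it cannot be let down
- stand_head (a point): centre, half-way up, of the steel V-head on top of the column, the part to grip from above: 32 mm wide (x) between flat faces, 24 mm long (y), 34 mm tall. Below it a 22 x 16 mm column enters the stand's tower, whose top is 14 to 20 mm below the head at the start. Axes as the bed's: y from the fixed V to the stand, z up
- stand_v (a point): bottom of the V groove in the stand's head, middle of its length; the 90 degree groove runs along y, 24 mm wide at the mouth, 12 mm deep
- fixed_v (a point): bottom of the V groove of the fixed post, 170 mm above the bench; same head and groove as the stand's, 200 mm from the stand along y
- bed_mid (a point): fixed point midway between the two V's, where the middle of the roller's axis belongs: 7 mm above the bottoms of the levelled V's, 177 mm above the bench; y along the line of the V's
- roller_bed: dark steel plate 80 x 290 x 12 mm screwed to the bench, with the fixed post and the ratchet stand on it; origin on the bench under the middle between the two V's, y towards the stand, z up
- pawl: sprung pawl on the tower's outer (+y) side; origin on its pivot (along x). Not to be touched: it clicks under each tooth by itself. Pulling up slowly takes 6 to 9 N, and 5 to 11 N more while a tooth pushes it aside over some 5 mm; the extra fades over the last 2 to 3 mm before the click. After it the column goes back down 1 mm or more at 2 to 5 N and stops dead. Push some 10 N, under 20 N, to seat it
- roller_mid (a point): middle of the feed roller's axis: steel shaft 10 mm in diameter, 280 mm long along its y, black rubber sleeve 28 mm in diameter and 150 mm long in the middle (grip there), white gear 25 mm across at 118 to 128 mm towards +y; 0.4 to 0.7 kg. Starts level in its rack, axis 43 mm above the bench. The bare shaft 100 mm either side of the middle lies in the V's, either way round
- rack: low grey rack fixed to the bench: plate 70 x 230 x 8 mm with an upright 100 mm either side of its middle, each with a V notch for the roller, tops 48 mm above the bench; origin on the bench under its middle, y along its length
- cleaner_bottle: white plastic bottle, 66 mm across, 165 mm tall, narrowing to its cap; bystander; origin: centre of its underside
- power_brick: black power supply, 60 x 120 x 34 mm; bystander; origin: centre of its underside
- print_head: black print head unit taken out of a printer, 100 x 130 x 95 mm; bystander; origin: centre of its underside
- screwdriver: screwdriver with a black handle, lying, 170 mm long along its x; bystander; origin: under its middle
- brush: wooden-handled brush, lying, 160 mm long along its x; bystander; origin: under its middle
- spare_gear: white plastic gear, lying flat, 34 mm across, 14 mm tall; bystander; origin: centre of its underside

How it is judged:
On the way, in this order (a step that is already met when the one before it is completed fails the run):
1. the column has been raised past its fifth click (value of joint column above 0.0466 m).
2. the column has been pushed down so that its fifth tooth sits on the pawl, before the roller is brought (value of joint column between 0.0435 and 0.0464 m and contact force between pawl and anything else above 10 N and distance between roller_mid and bed_mid above 0.05 m), for 0.1 s.
At the end, for the whole second after the job is handed in: The column stands on the pawl at its fifth tooth (no more than 1.5 mm above the seat), and the roller lies at rest in both V's: the middle of its axis within 10 mm of its place midway between them and its axis within 0.02 rad of the level line of the V's (value of joint column between 0.0435 and 0.0475 m and distance between roller_mid and bed_mid below 0.01 m and angle between the y axis of roller_mid and the y axis of bed_mid, either way round below 0.02 rad and linear speed of roller below 0.01 m/s); the robot touches nothing.
It fails at once if the column is pushed onto the pawl too hard (over some 25 N) (contact force between pawl and anything else above 34 N).
It fails at once if the roller is dropped (falls free of the fingers, by more than 5 to 8 mm) (linear speed of roller above 0.3 m/s and contact force between the fingers and roller below 0.5 N).
It fails at once if the roller is pressed hard onto the rests (contact force between roller and roller_bed above 40 N).
It fails at once if a bystander is shifted by more than 20 mm (distance of any of cleaner_bottle, power_brick, print_head, screwdriver, brush, spare_gear from where it was at the start of the episode above 0.02 m).
It also fails if it takes over 72 s, if anything falls off the work surface, if the arm or the gripper's body presses on something with over 40 N, if the wrist force passes 120 N, or if a joint passes its speed limit or range.

ROBOT

A 7-joint arm with a two-finger parallel gripper is mounted at the origin on the work surface. World frame = base frame: x ahead of the robot, y to its left, z up, the work surface at z = 0. Lengths are in m, angles in rad, forces in N, time in s.
With the tool pointing down it reaches from about 0.425 to 0.875 m from the base axis. Payload 8.4 kg.
Tool frame: the origin (TCP) lies on the centre line of the jaws, within the pads' length; the fingertips stand 19 mm ahead of it and the grasp point (between the pads) is the TCP (r.tip_extent is the distance from the TCP to the fingertips, in m); z points along the fingers, y is the direction in which the jaws open and shut (so a half turn about z gives the same grasp; the last joint's range is limited). The gripper opens to 85 mm and grips with 20 to 120 N. Pads are 22 mm wide; open, the fingers measure 114 mm over their backs; the gripper's body (76 mm by 85 mm) begins 54 mm behind the grasp point. The pads swing forward as they close: fully open they stand 13 mm farther back than shut.
Start: joints at [-1.44, 0.333, 0.04, 1.465, -0.013, 1.343, -0.059], TCP at [0.148, 0.633, 0.25] pointing down, gripper open.
Joint ranges: [-2.58, 2.58], [-0.38, 2.09], [-1.3, 1.39], [0.25, 2.4], [-1.5, 4.64], [0.08, 2.09], [-2.65, 2.65]. Speed limits (rad/s): [2.22, 2.22, 2.79, 2.79, 3.14, 3.14, 3.14].

INTERFACE

Orientations are given as a unit quaternion [w, x, y, z].
In Python, from bench import r gives the robot as it stands.
- The arm moves only by the tool play_rows, never from a script. Its arguments are lists of equal length, an entry for each row: "offset": the shift along the world's x, y, z in m, a list of three; "delta_rot": the turn, a rotation vector about the world's x, y, z in degrees, a list of three. A call has exactly 10 rows; each row shifts and turns the commanded pose from where the row before left it; what a row does not reach is not made up. A row lasts 1/8 s, in which the tool goes at most 62.5 mm and 10.7 degrees, less where a joint would pass 70% of its speed; a pose out of reach is approached as far as the arm can. A call is refused whole if a number of a shift passes 0.0625 or a number of a turn 10.7, either way. A call with a gripper value outside its range is refused whole. "jaw" is the closure, from 0 (fully open) to 1 (shut), set as the call begins (left out, the last holds). The fingers move at their own pace and stop on an object; "squeeze" is the grip in N (left out, the last holds). Time passes only in rows, so rows that do not move let the fingers close, or fill a call up. It gives the time, the measured TCP pose, the force and the opening at its end, in the units of the state.
- r.get_obs(): the state, without advancing time (a new reading comes with each control period).
- r.grab_frame(name): name is "scene" or "top"; returns (picture, depth): 400x640x3 uint8, blue, green, red; 400x640 float32, m along the optical axis (not along the pixel's ray), 0 where there is no reading.
- r.camera_model(name): a dict with "fx", "fy", "cx", "cy" (pixels), "D" ([k1, k2, p1, p2, k3] as OpenCV has them; the pictures are not rectified), "R" (3x3) and "t" (3): a world point X has camera coordinates R X + t. Camera axes: x right, y down, z forward; pixel columns grow to the right and rows downward; lengths in m; the calibration is good to about 2 mm. A picture is of the moment at which its call begins. camera_model takes no time and is no camera call.
- r.finish_job(): hands the job in, once; it reports no verdict.
The state is a dict: "t": time; "joints": joint angles; "qvel": joint speeds; "tau": joint torques, N m; "tcp_pos": TCP position; "ee_rot": TCP orientation; "contact_force": force on the tool from outside, world axes, zero at the start; "ft_torque": the same for the moment, N m; "opening": finger opening in m.
Only numpy, scipy, OpenCV 4.12 (cv2) and the standard library are available. Lean on these libraries where they do the work, as an engineer would, in place of code of your own. Each camera call takes 0.05 s, during which the arm holds its last target.

## Working session

There is one attempt and no reset: what is moved stays moved. The work goes in short steps, Python scripts to look and compute and a tool call to move; the robot and the scene stay as the last step left them, time stands still between calls to the robot, and variables do not carry over. Pictures are saved under pics/ and viewed, and the job is handed in when it is done.

Besides the shell and the picture viewer there is one more tool, called as name(argument=value, ...) on one line, values as JSON. play_rows: Moves the arm, as the interface text tells. Its arguments: {"type":"object","properties":{"offset":{"type":"array","items":{"type":"array","items":{"type":"number"}}},"delta_rot":{"type":"array","items":{"type":"array","items":{"type":"number"}}},"jaw":{"type":"number"},"squeeze":{"type":"number"}},"required":["offset","delta_rot"]}

```bash
ls; mkdir -p pics; python3 - <<'E'
from bench import r
import cv2,numpy as np
for n in("scene","top"):
    p,d=r.grab_frame(n); cv2.imwrite(f"pics/{n}0.png",p); np.save(f"{n}0.npy",d)
    c=r.camera_model(n); print(n,{k:np.round(np.array(v),4).tolist() for k,v in c.items()})
print(r.get_obs())
E
```

```text
pics
scene {'fx': 403.1123, 'fy': 403.1123, 'cx': 319.2178, 'cy': 199.1035, 'D': [-0.0569, 0.0, 0.0, 0.0, 0.0], 'R': [[0.7177, 0.6963, 0.0011], [0.519, -0.5338, -0.6676], [-0.4643, 0.4798, -0.7445]], 't': [-0.3542, -0.2729, 1.3903]}
top {'fx': 387.3189, 'fy': 387.3189, 'cx': 314.1825, 'cy': 206.02, 'D': [0.0309, 0.0, 0.0, 0.0, 0.0], 'R': [[0.0031, -0.9999, 0.0167], [-0.9801, -0.0063, -0.1984], [0.1984, -0.0157, -0.98]], 't': [-0.0979, 0.591, 0.9874]}
{'t': 0.1, 'joints': array([-1.44020314,  0.33383366,  0.03989999,  1.46615248, -0.01343254,
        1.34329085, -0.05850417]), 'qvel': array([ 1.37429610e-03, -2.02411635e-03,  1.96343598e-05, -3.59665746e-03,
        2.18956750e-04, -2.79332666e-03, -1.19869838e-03]), 'tau': array([ 4.68733182e-03, -6.60017109e+01,  1.37061182e+00, -4.06472182e+01,
        1.69380190e-02,  8.93935823e-03,  4.72659949e-06]), 'tcp_pos': array([0.14799741, 0.6325489 , 0.24952965]), 'ee_rot': array([-4.55977064e-05,  1.14669741e-01,  9.93403416e-01, -7.07563016e-04]), 'contact_force': array([ 0.10091084, -0.59813937, -0.28088841]), 'ft_torque': array([ 0.05368844,  0.01426571, -0.0150004 ]), 'opening': 0.08544692569176685}
```

View pics/scene0.png

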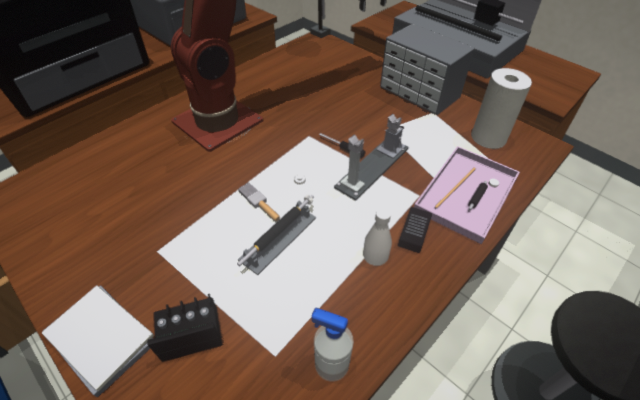

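View pics/top0.png

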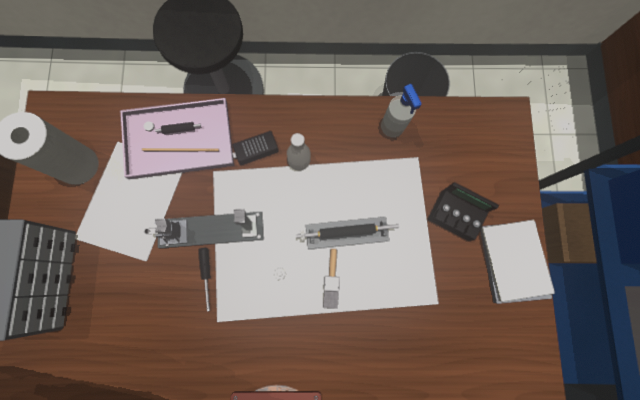

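Scene shows the bed with two posts at about (370,165), and the rack with the roller at (278,235). In the top view the bed is at (205,230) with the stand towards the left, and the roller is at (348,232). I'll enlarge these.

```bash
cat > h.py <<'E'
import cv2,numpy as np
from bench import r
def ray(n,uv):
    c=r.camera_model(n);K=np.array([[c['fx'],0,c['cx']],[0,c['fy'],c['cy']],[0,0,1]])
    R=np.array(c['R']);t=np.array(c['t'])
    p=cv2.undistortPoints(np.array(uv,float).reshape(-1,1,2),K,np.array(c['D'],float)).reshape(-1,2)
    d=np.c_[p,np.ones(len(p))]@R
    return -R.T@t,d
def onz(n,uv,z):
    C,d=ray(n,uv); s=(z-C[2])/d[:,2]; return C+d*s[:,None]
def proj(n,X):
    c=r.camera_model(n);K=np.array([[c['fx'],0,c['cx']],[0,c['fy'],c['cy']],[0,0,1]])
    return cv2.projectPoints(np.array(X,float).reshape(-1,1,3),cv2.Rodrigues(np.array(c['R']))[0],np.array(c['t'],float),K,np.array(c['D'],float))[0].reshape(-1,2)
def dep(n,uv,D):
    C,d=ray(n,uv); uv=np.array(uv).reshape(-1,2).astype(int)
    return C+d*D[uv[:,1],uv[:,0]][:,None]
def tri(uv1,uv2):
    C1,d1=ray("scene",uv1);C2,d2=ray("top",uv2)
    A=np.c_[d1[0],-d2[0]];s=np.linalg.lstsq(A,C2-C1,rcond=None)[0]
    a=C1+d1[0]*s[0];b=C2+d2[0]*s[1];return (a+b)/2,np.linalg.norm(a-b)
def crop(src,dst,x0,y0,x1,y1,k):
    p=cv2.imread(src)[y0:y1,x0:x1]; cv2.imwrite(dst,cv2.resize(p,None,fx=k,fy=k,interpolation=cv2.INTER_CUBIC))
E
python3 - <<'E'
from h import *
crop("pics/top0.png","pics/t1.png",135,195,275,265,5)
crop("pics/top0.png","pics/t2.png",285,200,415,265,6)
crop("pics/scene0.png","pics/s1.png",325,100,425,205,5)
crop("pics/scene0.png","pics/s2.png",225,180,330,285,5)
D=np.load("top0.npy")
for n in("scene","top"): print(ray(n,[[320,200]])[0])
pts=[(240,217),(165,230),(348,232),(300,145),(298,163),(205,258),(330,255),(280,273),(256,147)]
print(np.round(dep("top",pts,D),3))
E
```

```text
[ 1.04135418 -0.56609393  0.85326024]
[ 0.38363983 -0.07861154  1.08654709]
[[ 0.541  0.084  0.17 ]
 [ 0.515  0.273  0.131]
 [ 0.522 -0.186  0.056]
 [ 0.728 -0.057  0.16 ]
 [ 0.71  -0.05   0.069]
 [ 0.453  0.199  0.023]
 [ 0.463 -0.14   0.016]
 [ 0.414 -0.003  0.012]
 [ 0.768  0.071  0.033]]
```

View pics/t1.png

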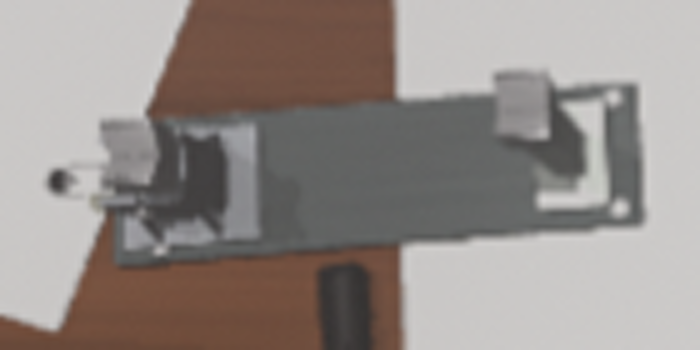

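View pics/t2.png

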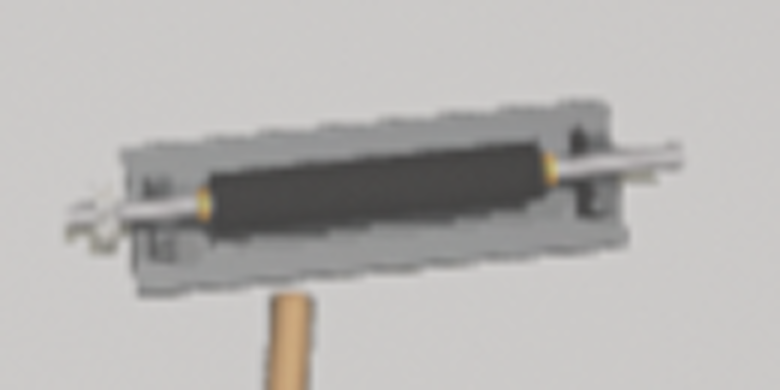

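View pics/s1.png

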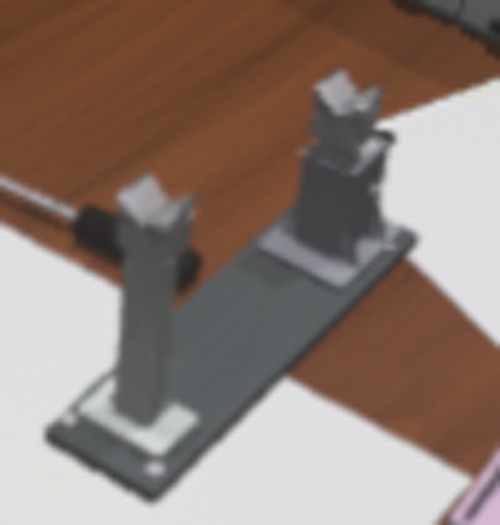

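View pics/s2.png

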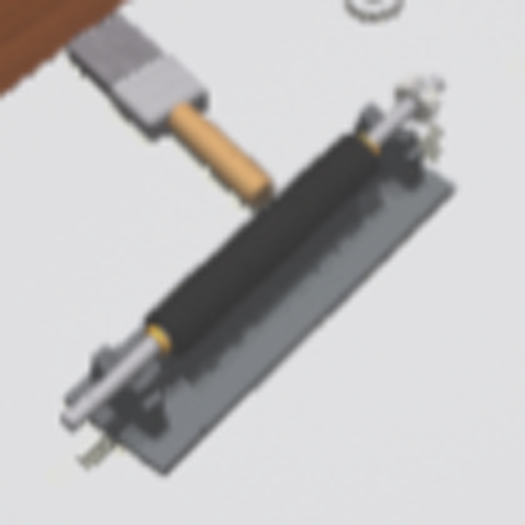

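The fixed head is at about (240,216) in the top picture, the stand head at (161,225), and the roller sleeve spans (320–376, 225–235) with its gear end at left (+y). Next I measure the heads from depth and the bed yaw from the plate outline.

```bash
cat > m.py <<'E'
from h import *
for n in("top","scene"):
    D=np.load(n+"0.npy");p=cv2.imread(f"pics/{n}0.png")
    v,u=np.mgrid[0:400,0:640];uv=np.c_[u.ravel(),v.ravel()]
    P=dep(n,uv,D);ok=D.ravel()>0
    def box(a,b,c,d,z0,z1):return ok&(P[:,0]>a)&(P[:,0]<b)&(P[:,1]>c)&(P[:,1]<d)&(P[:,2]>z0)&(P[:,2]<z1)
    for nm,m in(("fixed",box(.45,.63,.03,.14,.163,.2)),("stand",box(.45,.6,.22,.34,.122,.2))):
        Q=P[m];print(n,nm,len(Q),Q.min(0).round(4),Q.max(0).round(4),np.median(Q,0).round(4),np.percentile(Q[:,2],[50,90,97]).round(4))
        rect=cv2.minAreaRect(Q[:,:2].astype(np.float32));print(rect)
    # roller sleeve: dark pixels z .04-.07
    g=p.max(2).ravel()
    m=box(.42,.62,-.32,-.05,.03,.08)&(g<95)
    Q=P[m];print(n,"sleeve",len(Q),cv2.minAreaRect(Q[:,:2].astype(np.float32)),np.percentile(Q[:,2],[5,50,95]))
    mm=(m.reshape(400,640)*255).astype(np.uint8)
    print(cv2.minAreaRect(np.argwhere(mm)[:,::-1].astype(np.float32)))
    # bed plate
    m=box(.42,.63,-.02,.36,.005,.02)
    mm=(m.reshape(400,640)*255).astype(np.uint8)
    cv2.imwrite(f"pics/{n}_bed.png",mm)
E
python3 m.py
```

```text
top fixed 161 [0.5252 0.0719 0.1634] [0.559  0.0976 0.1848] [0.5428 0.0836 0.1761] [0.1761 0.1822 0.1836]
((0.5420670509338379, 0.08459273725748062), (0.03244189918041229, 0.02423926815390587), 5.751328945159912)
top stand 152 [0.5088 0.2708 0.1225] [0.542  0.2979 0.1401] [0.5257 0.2835 0.1318] [0.1318 0.1366 0.1377]
((0.5253319144248962, 0.2845233082771301), (0.03240341693162918, 0.025417206808924675), 4.080499172210693)
top sleeve 566 ((0.5256876349449158, -0.17974993586540222), (0.031903013586997986, 0.20895135402679443), 4.159624099731445) [0.04465823 0.05347659 0.05744498]
((344.8658752441406, 231.13026428222656), (12.037335395812988, 76.27412414550781), 86.76029968261719)
scene fixed 139 [0.5294 0.0699 0.1632] [0.5632 0.0975 0.1823] [0.5443 0.0793 0.1737] [0.1737 0.1805 0.1814]
((0.5461958050727844, 0.08395080268383026), (0.033406756818294525, 0.027457281947135925), 2.007136344909668)
scene stand 94 [0.5102 0.2661 0.1222] [0.5445 0.2966 0.1386] [0.5244 0.2769 0.1295] [0.1295 0.1354 0.1362]
((0.5273399353027344, 0.2819373309612274), (0.03313739225268364, 0.03100747801363468), 4.5225510597229)
scene sleeve 640 ((0.5316254496574402, -0.19250385463237762), (0.03843114152550697, 0.20576848089694977), 6.568453311920166) [0.03611996 0.05220864 0.05674779]
((276.1064453125, 232.1367645263672), (14.068964958190918, 78.03448486328125), 46.397178649902344)
```

```bash
cat > m2.py <<'E'
from h import *
res={}
for n,(x0,y0,x1,y1) in(("top",(300,210,400,250)),("scene",(235,195,315,265))):
    p=cv2.imread(f"pics/{n}0.png");h=cv2.cvtColor(p,cv2.COLOR_BGR2HSV)
    m=((h[...,0]>12)&(h[...,0]<32)&(h[...,1]>60)&(h[...,2]>90)).astype(np.uint8)
    mm=np.zeros_like(m);mm[y0:y1,x0:x1]=m[y0:y1,x0:x1]
    k,l,s,c=cv2.connectedComponentsWithStats(mm)
    for i in range(1,k):
        if s[i,4]>2: print(n,c[i],s[i]); res.setdefault(n,[]).append(c[i])
    for q in res.get(n,[]): print(onz(n,[q],.046).round(4))
E
python3 m2.py
python3 - <<'E'
from h import *
for a,b in(((257.2,247.5),(319.2,234)),((299.5,209.5),(376.3,228))): print(tri([a],[b]))
for n in("top","scene"):
    for q in ([(319.2,234)],[(376.3,228)]) if n=="top" else ([(299.5,209.5)],[(257.2,247.5)]): print(n,onz(n,q,.043))
E
```

```text
top [376.07142857 227.85714286] [375 226   3   5  14]
top [318.5 233.5] [318 231   2   6  12]
top [333. 249.] [331 249   5   1   5]
[[ 0.5349 -0.2636  0.046 ]]
[[ 0.5186 -0.1072  0.046 ]]
[[ 0.477  -0.1461  0.046 ]]
scene [268.5875  210.40625] [259 201  20  20 160]
scene [298.75 208.75] [297 207   4   4   8]
scene [256.41176471 247.17647059] [254 245   5   6  17]
[[ 0.4704 -0.1672  0.046 ]]
[[ 0.523 -0.108  0.046]]
[[ 0.5378 -0.2653  0.046 ]]
(array([ 0.50106557, -0.16773974, -0.06229533]), np.float64(0.12617286700495198))
(array([ 0.55588099, -0.20624457,  0.15175812]), np.float64(0.10713768580887892))
top [[ 0.51766852 -0.10918227  0.043     ]]
top [[ 0.53496028 -0.2647022   0.043     ]]
scene [[ 0.52440842 -0.1066809   0.043     ]]
scene [[ 0.53800425 -0.26343277  0.043     ]]
```

play_rows(offset=[[0.0473,-0.0436,0],[0.0473,-0.0436,0],[0.0473,-0.0436,0],[0.0473,-0.0436,0],[0.0473,-0.0436,0],[0.0473,-0.0436,0],[0.0473,-0.0436,0],[0.0473,-0.0436,0],[0,0,-0.03],[0,0,-0.03]], delta_rot=[[0,0,-9],[0,0,-9],[0,0,-9],[0,0,-9],[0,0,-9],[0,0,-9],[0,0,-9],[0,0,-9],[0,0,0],[0,0,0]], jaw=0, squeeze=80)

```text
t: 1.35
tcp_pos: [0.5163, 0.2931, 0.1894]
ee_rot: [0.0, 0.677, 0.736, 0.0]
contact_force: [0.5, 0.8, -0.1]
opening: 0.0857
```

play_rows(offset=[[0,0,-0.01],[0,0,-0.01],[0,0,-0.01],[0,0,0],[0,0,0],[0,0,0],[0,0,0],[0,0,0],[0,0,0],[0,0,0]], delta_rot=[[0,0,0],[0,0,0],[0,0,0],[0,0,0],[0,0,0],[0,0,0],[0,0,0],[0,0,0],[0,0,0],[0,0,0]])

```text
t: 2.6
tcp_pos: [0.5157, 0.294, 0.1603]
ee_rot: [-0.0, 0.677, 0.736, -0.0]
contact_force: [-0.5, 0.4, 0.8]
opening: 0.0853
```

```bash
python3 - <<'E'
from h import *
print(r.get_obs()['tcp_pos'],r.get_obs()['contact_force'])
p,d=r.grab_frame("scene");cv2.imwrite("pics/sc1.png",p)
p2,d=r.grab_frame("top");cv2.imwrite("pics/tp1.png",p2)
a=cv2.resize(p[60:210,310:460],None,fx=3,fy=3,interpolation=2);b=cv2.resize(p2[160:260,115:215],(450,450),interpolation=2)
cv2.imwrite("pics/v1.png",cv2.resize(np.hstack([a,b]),(800,400)))
E
```

```text
[0.51568221 0.29402768 0.16029972] [-0.45179323  0.40778085  0.7791634 ]
```

View pics/v1.png

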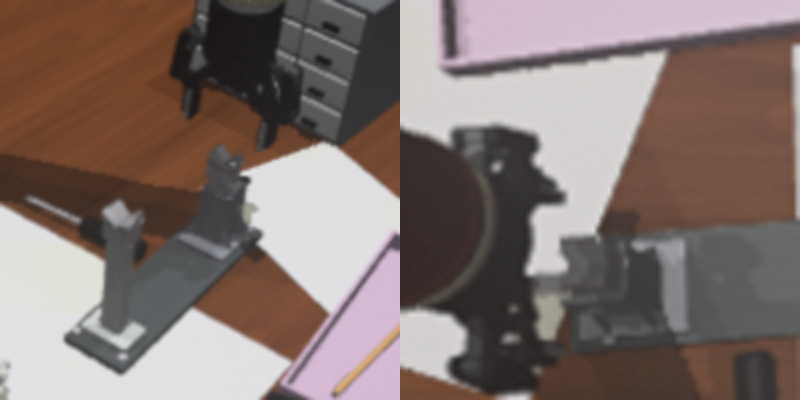

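Gripper hovers about 10 mm short of the stand head (speed-limited rows); shifting and lowering to grip height.

play_rows(offset=[[0.0105,-0.0105,0],[0,0,-0.005],[0,0,-0.006],[0,0,-0.006],[0,0,-0.006],[0,0,-0.006],[0,0,-0.006],[0,0,-0.004],[0,0,0],[0,0,0]], delta_rot=[[0,0,0],[0,0,0],[0,0,0],[0,0,0],[0,0,0],[0,0,0],[0,0,0],[0,0,0],[0,0,0],[0,0,0]])

```text
t: 3.95
tcp_pos: [0.5264, 0.2835, 0.1215]
ee_rot: [0.0, 0.677, 0.736, 0.0]
contact_force: [-0.8, 0.5, -0.6]
opening: 0.0857
```

```bash
python3 - <<'E'
from h import *
p,d=r.grab_frame("scene")
p2,d=r.grab_frame("top")
a=cv2.resize(p[90:190,340:440],None,fx=4,fy=4,interpolation=2);b=cv2.resize(p2[180:260,135:215],(400,400),interpolation=2)
cv2.imwrite("pics/v2.png",np.hstack([a,b]))
E
```

```text
(no output)
```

View pics/v2.png

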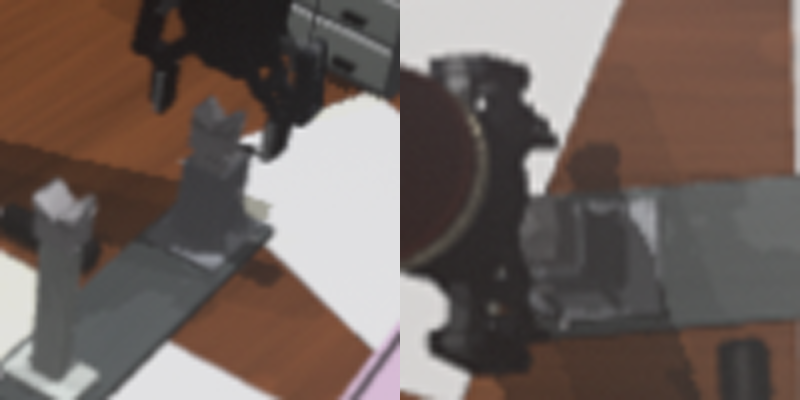

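The fingertips at (381,116) and (408,129) of the scene picture straddle the stand head at (393,119). Closing.

play_rows(offset=[[0,0,0],[0,0,0],[0,0,0],[0,0,0],[0,0,0],[0,0,0],[0,0,0],[0,0,0],[0,0,0],[0,0,0]], delta_rot=[[0,0,0],[0,0,0],[0,0,0],[0,0,0],[0,0,0],[0,0,0],[0,0,0],[0,0,0],[0,0,0],[0,0,0]], jaw=1)

```text
t: 5.3
tcp_pos: [0.5269, 0.2835, 0.1216]
ee_rot: [0.0, 0.677, 0.736, 0.001]
contact_force: [6.1, 0.4, 0.4]
opening: 0.0308
```

play_rows(offset=[[0.0006,0,0.0003],[0,0,0.0003],[0,0,0.0003],[0,0,0.0003],[0,0,0.0003],[0,0,0.0003],[0,0,0.0003],[0,0,0.0003],[0,0,0.0003],[0,0,0.0003]], delta_rot=[[0,0,0],[0,0,0],[0,0,0],[0,0,0],[0,0,0],[0,0,0],[0,0,0],[0,0,0],[0,0,0],[0,0,0]])

```text
t: 6.55
tcp_pos: [0.5269, 0.2836, 0.1235]
ee_rot: [0.0, 0.677, 0.736, -0.0]
contact_force: [6.6, 1.6, -9.4]
opening: 0.0311
```

play_rows(offset=[[0,0,0.0003],[0,0,0.0003],[0,0,0.0003],[0,0,0.0003],[0,0,0.0003],[0,0,0.0003],[0,0,0.0003],[0,0,0.0003],[0,0,0.0003],[0,0,0.0003]], delta_rot=[[0,0,0],[0,0,0],[0,0,0],[0,0,0],[0,0,0],[0,0,0],[0,0,0],[0,0,0],[0,0,0],[0,0,0]])

```text
t: 7.8
tcp_pos: [0.5269, 0.2836, 0.1265]
ee_rot: [0.0, 0.677, 0.736, -0.0]
contact_force: [6.5, 3.6, -9.2]
opening: 0.0314
```

play_rows(offset=[[0,0,0.0003],[0,0,0.0003],[0,0,0.0003],[0,0,0.0003],[0,0,0.0003],[0,0,0.0003],[0,0,0.0003],[0,0,0.0003],[0,0,0.0003],[0,0,0.0003]], delta_rot=[[0,0,0],[0,0,0],[0,0,0],[0,0,0],[0,0,0],[0,0,0],[0,0,0],[0,0,0],[0,0,0],[0,0,0]])

```text
t: 9.05
tcp_pos: [0.5269, 0.2836, 0.1294]
ee_rot: [0.0, 0.677, 0.736, -0.0]
contact_force: [7.9, 2.1, -9.5]
opening: 0.031
```

play_rows(offset=[[0,0,0.0003],[0,0,0.0003],[0,0,0.0003],[0,0,0.0003],[0,0,0.0003],[0,0,0.0003],[0,0,0.0003],[0,0,0.0003],[0,0,0.0003],[0,0,0.0003]], delta_rot=[[0,0,0],[0,0,0],[0,0,0],[0,0,0],[0,0,0],[0,0,0],[0,0,0],[0,0,0],[0,0,0],[0,0,0]])

```text
t: 10.3
tcp_pos: [0.5268, 0.2836, 0.1318]
ee_rot: [0.0, 0.677, 0.736, -0.0]
contact_force: [10.8, 3.7, -16.1]
opening: 0.0308
```

play_rows(offset=[[0,0,0.0003],[0,0,0.0003],[0,0,0.0003],[0,0,0.0003],[0,0,0.0003],[0,0,0.0003],[0,0,0.0003],[0,0,0.0003],[0,0,0.0003],[0,0,0.0003]], delta_rot=[[0,0,0],[0,0,0],[0,0,0],[0,0,0],[0,0,0],[0,0,0],[0,0,0],[0,0,0],[0,0,0],[0,0,0]])

```text
t: 11.55
tcp_pos: [0.5269, 0.2836, 0.1354]
ee_rot: [0.0, 0.677, 0.736, -0.0]
contact_force: [6.8, 2.3, -8.2]
opening: 0.0312
```

play_rows(offset=[[0,0,0.0004],[0,0,0.0004],[0,0,0.0004],[0,0,0.0004],[0,0,0.0004],[0,0,0.0004],[0,0,0.0004],[0,0,0.0004],[0,0,0.0004],[0,0,0.0004]], delta_rot=[[0,0,0],[0,0,0],[0,0,0],[0,0,0],[0,0,0],[0,0,0],[0,0,0],[0,0,0],[0,0,0],[0,0,0]])

```text
t: 12.8
tcp_pos: [0.5268, 0.2836, 0.1389]
ee_rot: [0.0, 0.677, 0.736, -0.0]
contact_force: [10.3, 4.0, -14.7]
opening: 0.031
```

play_rows(offset=[[0,0,0.0003],[0,0,0.0003],[0,0,0.0003],[0,0,0.0003],[0,0,0.0003],[0,0,0.0003],[0,0,0.0003],[0,0,0.0003],[0,0,0.0003],[0,0,0.0003]], delta_rot=[[0,0,0],[0,0,0],[0,0,0],[0,0,0],[0,0,0],[0,0,0],[0,0,0],[0,0,0],[0,0,0],[0,0,0]])

```text
t: 14.05
tcp_pos: [0.5268, 0.2836, 0.1416]
ee_rot: [0.0, 0.677, 0.736, -0.0]
contact_force: [9.6, 4.7, -15.8]
opening: 0.0311
```

play_rows(offset=[[0,0,0.0003],[0,0,0.0003],[0,0,0.0003],[0,0,0.0003],[0,0,0.0003],[0,0,0.0003],[0,0,0.0003],[0,0,0.0003],[0,0,0.0003],[0,0,0.0003]], delta_rot=[[0,0,0],[0,0,0],[0,0,0],[0,0,0],[0,0,0],[0,0,0],[0,0,0],[0,0,0],[0,0,0],[0,0,0]])

```text
t: 15.3
tcp_pos: [0.5269, 0.2836, 0.1454]
ee_rot: [0.0, 0.677, 0.736, -0.0]
contact_force: [9.1, 3.5, -10.1]
opening: 0.0307
```

play_rows(offset=[[0,0,0.0003],[0,0,0.0003],[0,0,0.0003],[0,0,0.0003],[0,0,0.0003],[0,0,0.0003],[0,0,0.0003],[0,0,0.0003],[0,0,0.0003],[0,0,0.0003]], delta_rot=[[0,0,0],[0,0,0],[0,0,0],[0,0,0],[0,0,0],[0,0,0],[0,0,0],[0,0,0],[0,0,0],[0,0,0]])

```text
t: 16.55
tcp_pos: [0.5268, 0.2836, 0.1477]
ee_rot: [0.0, 0.677, 0.736, -0.0]
contact_force: [10.4, 4.3, -16.1]
opening: 0.0311
```

play_rows(offset=[[0,0,0.0003],[0,0,0.0003],[0,0,0.0003],[0,0,0.0003],[0,0,0.0003],[0,0,0.0003],[0,0,0.0003],[0,0,0.0003],[0,0,0.0003],[0,0,0.0003]], delta_rot=[[0,0,0],[0,0,0],[0,0,0],[0,0,0],[0,0,0],[0,0,0],[0,0,0],[0,0,0],[0,0,0],[0,0,0]])

```text
t: 17.8
tcp_pos: [0.5269, 0.2835, 0.1513]
ee_rot: [0.0, 0.677, 0.736, -0.0]
contact_force: [7.7, 2.6, -7.8]
opening: 0.0309
```

play_rows(offset=[[0,0,0.0003],[0,0,0.0003],[0,0,0.0003],[0,0,0.0003],[0,0,0.0003],[0,0,0.0003],[0,0,0.0003],[0,0,0.0003],[0,0,0.0003],[0,0,0.0003]], delta_rot=[[0,0,0],[0,0,0],[0,0,0],[0,0,0],[0,0,0],[0,0,0],[0,0,0],[0,0,0],[0,0,0],[0,0,0]])

```text
t: 19.05
tcp_pos: [0.5269, 0.2835, 0.1539]
ee_rot: [0.0, 0.677, 0.736, -0.0]
contact_force: [10.8, 3.8, -13.7]
opening: 0.0312
```

play_rows(offset=[[0,0,0.0003],[0,0,0.0003],[0,0,0.0003],[0,0,0.0003],[0,0,0.0003],[0,0,0.0003],[0,0,0.0003],[0,0,0.0003],[0,0,0.0003],[0,0,0.0003]], delta_rot=[[0,0,0],[0,0,0],[0,0,0],[0,0,0],[0,0,0],[0,0,0],[0,0,0],[0,0,0],[0,0,0],[0,0,0]])

```text
t: 20.3
tcp_pos: [0.5268, 0.2835, 0.1566]
ee_rot: [0.0, 0.677, 0.736, -0.0]
contact_force: [11.2, 4.4, -16.7]
opening: 0.0312
```

play_rows(offset=[[0,0,0.0003],[0,0,0.0003],[0,0,0.0003],[0,0,0.0003],[0,0,0.0003],[0,0,0.0003],[0,0,0.0003],[0,0,0.0003],[0,0,0.0003],[0,0,0.0003]], delta_rot=[[0,0,0],[0,0,0],[0,0,0],[0,0,0],[0,0,0],[0,0,0],[0,0,0],[0,0,0],[0,0,0],[0,0,0]])

```text
t: 21.55
tcp_pos: [0.5269, 0.2836, 0.1604]
ee_rot: [0.0, 0.677, 0.736, -0.0]
contact_force: [7.2, 1.9, -8.5]
opening: 0.0309
```

play_rows(offset=[[0,0,0.0004],[0,0,0.0004],[0,0,0.0004],[0,0,0.0004],[0,0,0.0004],[0,0,0.0004],[0,0,0.0004],[0,0,0.0004],[0,0,0.0004],[0,0,0.0004]], delta_rot=[[0,0,0],[0,0,0],[0,0,0],[0,0,0],[0,0,0],[0,0,0],[0,0,0],[0,0,0],[0,0,0],[0,0,0]])

```text
t: 22.8
tcp_pos: [0.5268, 0.2836, 0.1637]
ee_rot: [0.0, 0.677, 0.736, -0.0]
contact_force: [9.6, 3.9, -14.6]
opening: 0.0312
```

play_rows(offset=[[0,0,0.0003],[0,0,0.0003],[0,0,0.0003],[0,0,0.0003],[0,0,0.0003],[0,0,0.0003],[0,0,0.0003],[0,0,0.0003],[0,0,0.0003],[0,0,0.0003]], delta_rot=[[0,0,0],[0,0,0],[0,0,0],[0,0,0],[0,0,0],[0,0,0],[0,0,0],[0,0,0],[0,0,0],[0,0,0]])

```text
t: 24.05
tcp_pos: [0.5269, 0.2836, 0.1672]
ee_rot: [0.0, 0.677, 0.736, -0.0]
contact_force: [8.5, 3.2, -8.4]
opening: 0.0312
```

play_rows(offset=[[0,0,0.0002],[0,0,0.0002],[0,0,0.0002],[0,0,0.0002],[0,0,0.0002],[0,0,0.0002],[0,0,0.0002],[0,0,0.0002],[0,0,0],[0,0,0]], delta_rot=[[0,0,0],[0,0,0],[0,0,0],[0,0,0],[0,0,0],[0,0,0],[0,0,0],[0,0,0],[0,0,0],[0,0,0]])

```text
t: 25.3
tcp_pos: [0.5269, 0.2835, 0.169]
ee_rot: [0.0, 0.677, 0.736, -0.0]
contact_force: [7.5, 2.6, -8.5]
opening: 0.0308
```

```bash
python3 - <<'E'
from h import *
for n in("top","scene"):
    p,D=r.grab_frame(n);cv2.imwrite(f"pics/{n}5.png",p)
    v,u=np.mgrid[0:400,0:640];P=dep(n,np.c_[u.ravel(),v.ravel()],D);ok=D.ravel()>0
    for nm,y0,y1 in(("fixed",.065,.1),("stand",.26,.30)):
        for z0 in(.15,):
            m=ok&(P[:,0]>.505)&(P[:,0]<.565)&(P[:,1]>y0)&(P[:,1]<y1)&(P[:,2]>z0)&(P[:,2]<.2)
            Q=P[m];print(n,nm,len(Q),np.percentile(Q[:,2],[50,80,90,97]).round(4) if len(Q) else 0)
    if n=="scene":cv2.imwrite("pics/v5.png",cv2.resize(p[70:190,330:450],None,fx=5,fy=5,interpolation=2))
E
```

```text
top fixed 177 [0.176  0.1809 0.182  0.1832]
top stand 187 [0.1751 0.1837 0.1885 0.1965]
scene fixed 198 [0.1708 0.1778 0.1803 0.1817]
scene stand 265 [0.1744 0.1844 0.1924 0.1976]
```

View pics/v5.png

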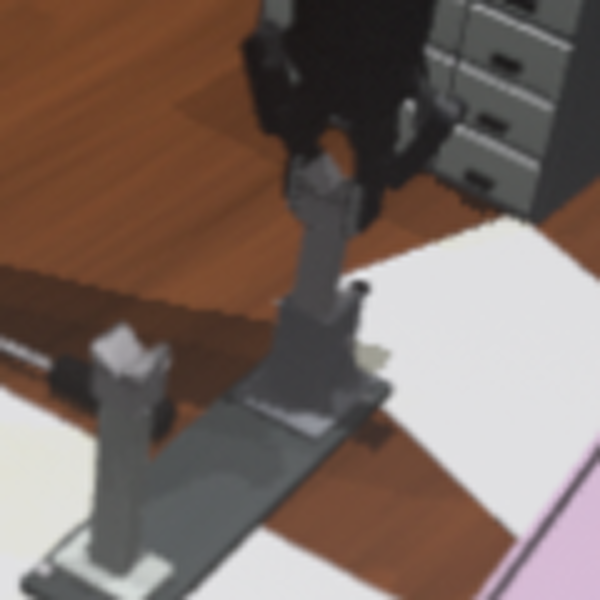

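The column (scene (395,110)) is held about level with the fixed head. Five force build-ups/drops were counted; now pushing down slowly.

play_rows(offset=[[0,0,-0.0003],[0,0,-0.0003],[0,0,-0.0003],[0,0,-0.0003],[0,0,-0.0003],[0,0,-0.0003],[0,0,-0.0003],[0,0,-0.0003],[0,0,-0.0003],[0,0,-0.0003]], delta_rot=[[0,0,0],[0,0,0],[0,0,0],[0,0,0],[0,0,0],[0,0,0],[0,0,0],[0,0,0],[0,0,0],[0,0,0]])

```text
t: 26.65
tcp_pos: [0.5269, 0.2836, 0.1675]
ee_rot: [-0.0, 0.677, 0.736, 0.0]
contact_force: [1.7, 0.4, 6.3]
opening: 0.031
```

play_rows(offset=[[0,0,-0.0001],[0,0,-0.0001],[0,0,-0.0001],[0,0,-0.0001],[0,0,-0.0001],[0,0,-0.0001],[0,0,-0.0001],[0,0,-0.0001],[0,0,0],[0,0,0]], delta_rot=[[0,0,0],[0,0,0],[0,0,0],[0,0,0],[0,0,0],[0,0,0],[0,0,0],[0,0,0],[0,0,0],[0,0,0]])

```text
t: 27.9
tcp_pos: [0.5269, 0.2835, 0.1671]
ee_rot: [-0.0, 0.677, 0.736, 0.0]
contact_force: [1.3, -0.9, 8.3]
opening: 0.0314
```

play_rows(offset=[[0,0,-0.0001],[0,0,-0.0001],[0,0,-0.0001],[0,0,-0.0001],[0,0,-0.0001],[0,0,-0.0001],[0,0,-0.0001],[0,0,-0.0001],[0,0,0],[0,0,0]], delta_rot=[[0,0,0],[0,0,0],[0,0,0],[0,0,0],[0,0,0],[0,0,0],[0,0,0],[0,0,0],[0,0,0],[0,0,0]])

```text
t: 29.15
tcp_pos: [0.5269, 0.2835, 0.1669]
ee_rot: [-0.0, 0.677, 0.736, 0.0]
contact_force: [-2.4, -2.1, 14.5]
opening: 0.031
```

play_rows(offset=[[0,0,-0.0001],[0,0,-0.0001],[0,0,-0.0001],[0,0,0],[0,0,0],[0,0,0],[0,0,0],[0,0,0],[0,0,0],[0,0,0]], delta_rot=[[0,0,0],[0,0,0],[0,0,0],[0,0,0],[0,0,0],[0,0,0],[0,0,0],[0,0,0],[0,0,0],[0,0,0]])

```text
t: 30.4
tcp_pos: [0.527, 0.2836, 0.1668]
ee_rot: [-0.0, 0.677, 0.736, 0.001]
contact_force: [-1.5, -1.1, 15.5]
opening: 0.0309
```

play_rows(offset=[[0,0,-0.0001],[0,0,-0.0001],[0,0,-0.0001],[0,0,0],[0,0,0],[0,0,0],[0,0,0],[0,0,0],[0,0,0],[0,0,0]], delta_rot=[[0,0,0],[0,0,0],[0,0,0],[0,0,0],[0,0,0],[0,0,0],[0,0,0],[0,0,0],[0,0,0],[0,0,0]])

```text
t: 31.65
tcp_pos: [0.5269, 0.2836, 0.1667]
ee_rot: [-0.0, 0.677, 0.736, 0.001]
contact_force: [-4.3, -2.8, 18.9]
opening: 0.0307
```

play_rows(offset=[[0,0,0],[0,0,0],[0,0,0],[0,0,0],[0,0,0],[0,0,0],[0,0,0.005],[0,0,0.02],[0,0,0.02],[0,0,0.02]], delta_rot=[[0,0,0],[0,0,0],[0,0,0],[0,0,0],[0,0,0],[0,0,0],[0,0,0],[0,0,0],[0,0,0],[0,0,0]], jaw=0)

```text
t: 32.9
tcp_pos: [0.5268, 0.2835, 0.2308]
ee_rot: [0.0, 0.677, 0.736, 0.0]
contact_force: [1.6, 0.1, -0.2]
opening: 0.0855
```

```bash
python3 - <<'E'
from h import *
for n in("top","scene"):
    p,D=r.grab_frame(n);cv2.imwrite(f"pics/{n}6.png",p);np.save(n+"6.npy",D)
    v,u=np.mgrid[0:400,0:640];P=dep(n,np.c_[u.ravel(),v.ravel()],D);ok=D.ravel()>0
    for nm,y0,y1,x0,x1 in(("fixed",.065,.105,.52,.57),("stand",.264,.305,.505,.55)):
        m=ok&(P[:,0]>x0)&(P[:,0]<x1)&(P[:,1]>y0)&(P[:,1]<y1)&(P[:,2]>.162)&(P[:,2]<.19)
        Q=P[m];print(n,nm,len(Q),Q.min(0).round(4),Q.max(0).round(4),np.percentile(Q[:,2],[50,80,90,97]).round(4))
p=cv2.imread("pics/scene6.png");cv2.imwrite("pics/v6.png",cv2.resize(p[70:190,330:450],None,fx=5,fy=5,interpolation=2))
E
```

```text
top fixed 161 [0.5254 0.072  0.1627] [0.559  0.0973 0.1848] [0.1769 0.181  0.1822 0.1829]
top stand 179 [0.5086 0.2706 0.1625] [0.5422 0.2969 0.1844] [0.1762 0.1803 0.1815 0.1828]
scene fixed 146 [0.5284 0.0696 0.162 ] [0.5642 0.0964 0.1834] [0.1739 0.1792 0.1808 0.1821]
scene stand 117 [0.5088 0.2659 0.1626] [0.5449 0.2946 0.1826] [0.1738 0.1794 0.1811 0.1818]
```

View pics/v6.png

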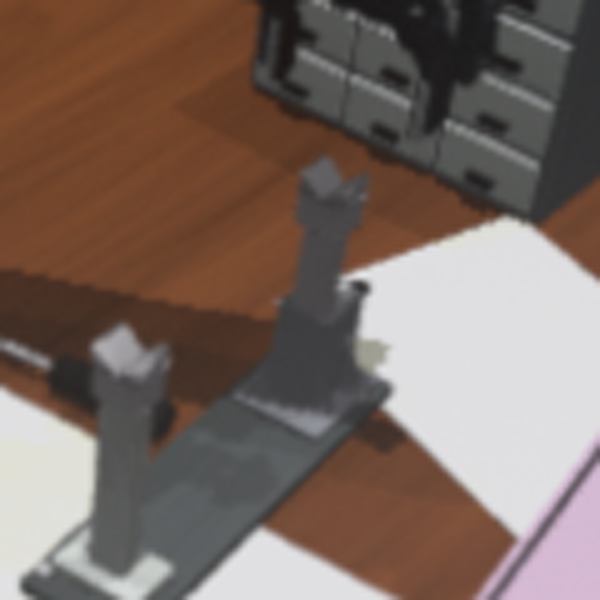

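Heads are now level to 0.1 mm (depth, both cameras). On to the roller.

play_rows(offset=[[0,-0.05,0.03],[0,-0.052,0],[0,-0.052,0],[0,-0.052,0],[0,-0.052,0],[0,-0.052,0],[0,-0.052,0],[0.001,-0.052,0],[0.001,-0.052,-0.03],[0,-0.0035,-0.05]], delta_rot=[[0,0,0],[0,0,0],[0,0,0],[0,0,0],[0,0,0],[0,0,0],[0,0,0.3],[0,0,0.3],[0,0,0.3],[0,0,0]], jaw=0.4)

```text
t: 34.25
tcp_pos: [0.5287, -0.1911, 0.1799]
ee_rot: [0.002, 0.673, 0.74, 0.0]
contact_force: [0.7, 1.0, -0.5]
opening: 0.0512
```

```bash
python3 - <<'E'
from h import *
p2,d=r.grab_frame("top");p,d=r.grab_frame("scene")
print(r.get_obs()['tcp_pos'])
cv2.imwrite("pics/v7.png",np.hstack([cv2.resize(p[160:290,215:345],(400,400),interpolation=2),cv2.resize(p2[180:290,290:400],(400,400),interpolation=2)]))
E
```

```text
[ 0.52547126 -0.18615905  0.17500982]
```

View pics/v7.png

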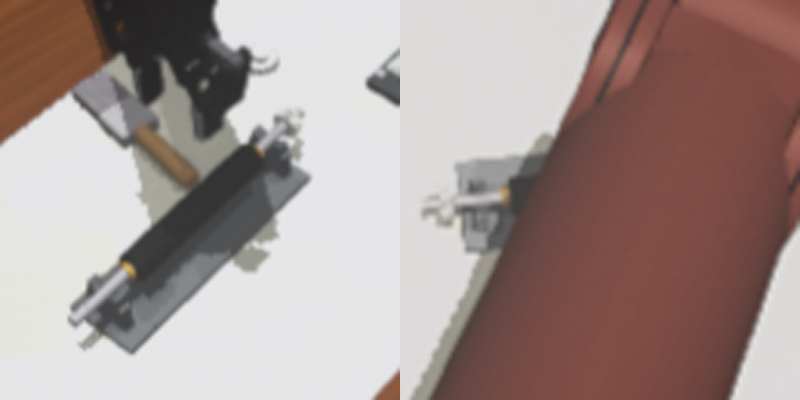

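The jaws hover over the sleeve (scene (275,225)); arm still settling. Lower part way and let it settle.

play_rows(offset=[[0,0,-0.02],[0,0,-0.03],[0,0,-0.03],[0,0,-0.01],[0,0,0],[0,0,0],[0,0,0],[0,0,0],[0,0,0],[0,0,0]], delta_rot=[[0,0,0],[0,0,0],[0,0,0],[0,0,0],[0,0,0],[0,0,0],[0,0,0],[0,0,0],[0,0,0],[0,0,0]])

```text
t: 35.6
tcp_pos: [0.5288, -0.186, 0.0897]
ee_rot: [-0.0, 0.671, 0.742, -0.0]
contact_force: [0.2, -0.3, -0.4]
opening: 0.0511
```

```bash
python3 - <<'E'
from h import *
p,d=r.grab_frame("scene")
print(r.get_obs()['tcp_pos'])
cv2.imwrite("pics/v8.png",cv2.resize(p[170:270,225:325],(500,500),interpolation=2))
E
```

```text
[ 0.52878588 -0.18604481  0.08972198]
```

View pics/v8.png

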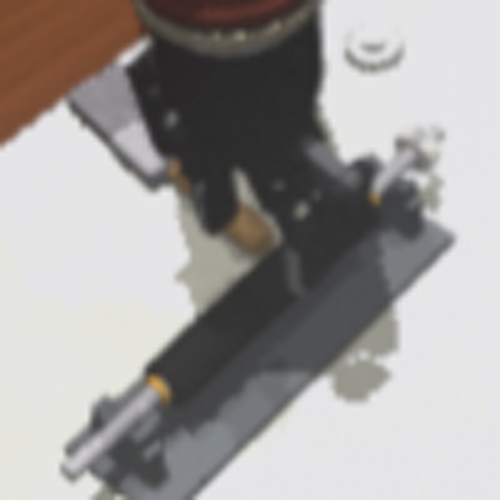

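play_rows(offset=[[0,0,-0.01],[0,0,-0.01],[0,0,-0.01],[0,0,-0.01],[0,0,-0.006],[0,0,0],[0,0,0],[0,0,0],[0,0,0],[0,0,0]], delta_rot=[[0,0,0],[0,0,0],[0,0,0],[0,0,0],[0,0,0],[0,0,0],[0,0,0],[0,0,0],[0,0,0],[0,0,0]])

```text
t: 36.9
tcp_pos: [0.5289, -0.186, 0.0438]
ee_rot: [0.0, 0.671, 0.742, 0.0]
contact_force: [0.4, -0.6, -0.3]
opening: 0.0511
```

play_rows(offset=[[0,0,0],[0,0,0],[0,0,0],[0,0,0],[0,0,0],[0,0,0],[0,0,0],[0,0,0],[0,0,0],[0,0,0]], delta_rot=[[0,0,0],[0,0,0],[0,0,0],[0,0,0],[0,0,0],[0,0,0],[0,0,0],[0,0,0],[0,0,0],[0,0,0]], jaw=1, squeeze=60)

```text
t: 38.15
tcp_pos: [0.5277, -0.1861, 0.0437]
ee_rot: [-0.001, 0.671, 0.742, -0.0]
contact_force: [-5.2, 0.7, 5.6]
opening: 0.0261
```

play_rows(offset=[[0,0,0.002],[0,0,0.003],[0,0,0.005],[0,0,0.01],[0,0,0.02],[0,0,0.03],[0,0,0.04],[0,0,0.04],[0,0,0.03],[0,0,0.01]], delta_rot=[[0,0,0],[0,0,0],[0,0,0],[0,0,0],[0,0,0],[0,0,0],[0,0,0],[0,0,0],[0,0,0],[0,0,0]])

```text
t: 39.4
tcp_pos: [0.5295, -0.1866, 0.2365]
ee_rot: [0.001, 0.671, 0.741, 0.001]
contact_force: [-0.1, 0.4, -5.9]
opening: 0.0262
```

```bash
python3 - <<'E'
from h import *
p,d=r.grab_frame("scene");p2,d2=r.grab_frame("top")
print(r.get_obs()['tcp_pos'],r.get_obs()['contact_force'],r.get_obs()['ft_torque'])
cv2.imwrite("pics/scene9.png",p);cv2.imwrite("pics/top9.png",p2)
cv2.imwrite("pics/v9.png",np.hstack([cv2.resize(p[130:260,210:340],(400,400),interpolation=2),cv2.resize(p2[160:290,280:410],(400,400),interpolation=2)]))
E
```

```text
[ 0.52907506 -0.18618037  0.2347515 ] [ 0.16692588  0.7860445  -6.48193088] [-0.02881689 -0.0156057   0.03546748]
```

View pics/v9.png

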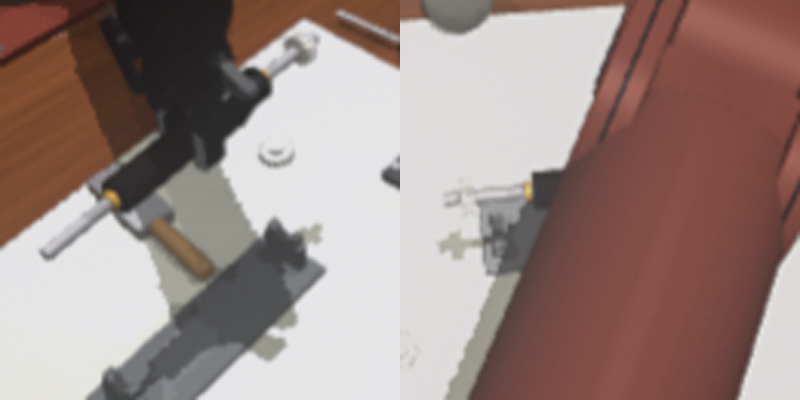

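```bash
python3 - <<'E'
from h import *
for n,(x0,y0,x1,y1) in(("scene",(230,140,315,205)),("top",(310,210,335,230))):
    p=cv2.imread(f"pics/{n}9.png");h=cv2.cvtColor(p,cv2.COLOR_BGR2HSV)
    m=((h[...,0]>12)&(h[...,0]<32)&(h[...,1]>70)&(h[...,2]>90)).astype(np.uint8)
    mm=np.zeros_like(m);mm[y0:y1,x0:x1]=m[y0:y1,x0:x1]
    k,l,s,c=cv2.connectedComponentsWithStats(mm)
    for i in range(1,k):
        if s[i,4]>2: print(n,c[i],s[i],onz(n,[c[i]],.237).round(4))
E
```

```text
scene [296.   153.75] [295 153   3   3   4] [[ 0.522 -0.106  0.237]]
scene [246.         193.95238095] [243 192   6   7  21] [[ 0.5378 -0.2648  0.237 ]]
scene [262.08333333 202.79166667] [259 201   8   4  24] [[ 0.5806 -0.2574  0.237 ]]
top [321.23076923 221.53846154] [320 219   3   6  13] [[ 0.5206 -0.108   0.237 ]]
```

play_rows(offset=[[0,0.015,0],[0.0005,0.03,0],[0.001,0.045,0],[0.001,0.05,0],[0.001,0.05,0],[0.001,0.05,0],[0.001,0.05,0],[0.001,0.04,0],[0,0.025,0],[0,0.015,0]], delta_rot=[[0,0,0],[0,0,0],[0,0,-0.2],[0,0,-0.2],[0,0,-0.2],[0,0,-0.2],[0,0,0],[0,0,0],[0,0,0],[0,0,0]])

```text
t: 40.75
tcp_pos: [0.5347, 0.1851, 0.2328]
ee_rot: [-0.0, 0.676, 0.737, -0.001]
contact_force: [1.2, -0.0, -5.7]
opening: 0.0262
```

play_rows(offset=[[0,0,0],[0,0,-0.005],[0,0,-0.01],[0,0,-0.01],[0,0,-0.005],[0,0,0],[0,0,0],[0,0,0],[0,0,0],[0,0,0]], delta_rot=[[0,0,0],[0,0,0],[0,0,0],[0,0,0],[0,0,0],[0,0,0],[0,0,0],[0,0,0],[0,0,0],[0,0,0]])

```text
t: 42.0
tcp_pos: [0.5353, 0.184, 0.2038]
ee_rot: [0.0, 0.676, 0.737, 0.0]
contact_force: [-0.7, 0.3, -5.7]
opening: 0.0265
```

```bash
python3 - <<'E'
from h import *
p,d=r.grab_frame("scene");p2,d2=r.grab_frame("top")
o=r.get_obs();print(o['tcp_pos'],o['ee_rot'],o['contact_force'],o['ft_torque'])
cv2.imwrite("pics/scene10.png",p);cv2.imwrite("pics/top10.png",p2)
cv2.imwrite("pics/v10.png",np.hstack([cv2.resize(p[60:190,320:450],(400,400),interpolation=2),cv2.resize(p2[165:265,145:275],(520,400),interpolation=2)]))
cv2.imwrite("pics/v10.png",cv2.resize(cv2.imread("pics/v10.png"),(780,339)))
E
```

```text
[0.53529846 0.18401347 0.2037512 ] [4.46801933e-06 6.76012063e-01 7.36890555e-01 1.10831471e-05] [-0.26355377 -0.1302435  -6.37998065] [0.00838334 0.02339597 0.01995895]
```

View pics/v10.png

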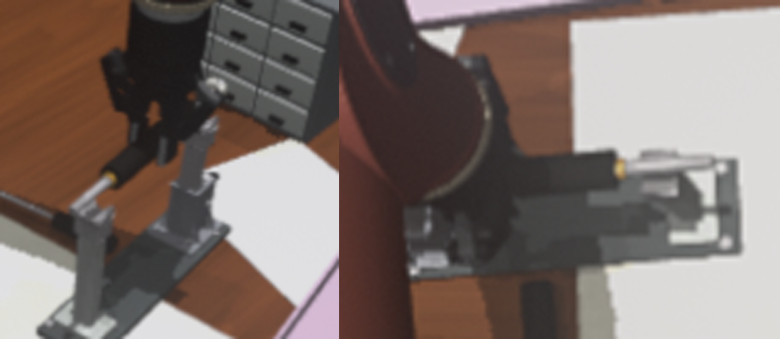

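play_rows(offset=[[0,0,-0.004],[0,0,-0.004],[0,0,-0.004],[0,0,-0.003],[0,0,-0.002],[0,0,-0.001],[0,0,-0.001],[0,0,-0.001],[0,0,-0.001],[0,0,0]], delta_rot=[[0,0,0],[0,0,0],[0,0,0],[0,0,0],[0,0,0],[0,0,0],[0,0,0],[0,0,0],[0,0,0],[0,0,0]])

```text
t: 43.35
tcp_pos: [0.5353, 0.184, 0.1826]
ee_rot: [-0.0, 0.676, 0.737, -0.0]
contact_force: [1.0, 0.4, -5.6]
opening: 0.0262
```

```bash
python3 - <<'E'
from h import *
p,d=r.grab_frame("scene");p2,d2=r.grab_frame("top")
o=r.get_obs();print(o['tcp_pos'],o['contact_force'],o['ft_torque'])
cv2.imwrite("pics/v11.png",np.hstack([cv2.resize(p[60:190,320:450],(400,400),interpolation=2),cv2.resize(p2[195:245,220:270],(400,400),interpolation=2)]))
E
```

```text
[0.53531843 0.18398818 0.18272705] [ 0.70120128 -0.02539428 -6.14226687] [-0.02483345  0.00052099 -0.01506293]
```

View pics/v11.png

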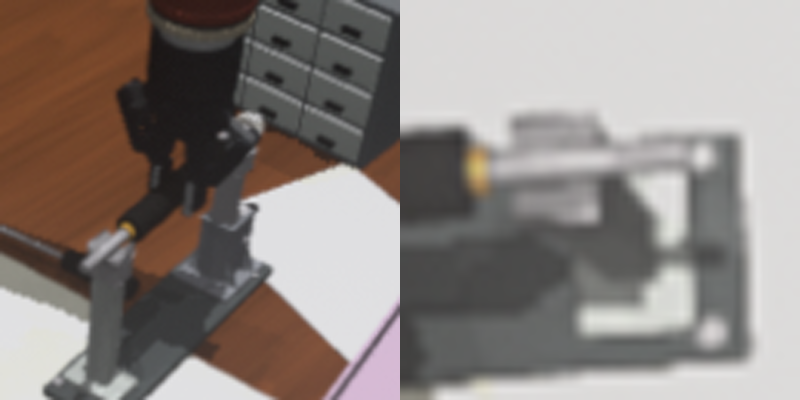

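The shaft now lies inside the fixed V (top (240,215)), centred, about 5 mm above its bottom. Final slow lowering.

play_rows(offset=[[0,0,-0.0004],[0,0,-0.0004],[0,0,-0.0004],[0,0,-0.0004],[0,0,-0.0004],[0,0,-0.0004],[0,0,-0.0004],[0,0,-0.0004],[0,0,-0.0004],[0,0,-0.0004]], delta_rot=[[0,0,0],[0,0,0],[0,0,0],[0,0,0],[0,0,0],[0,0,0],[0,0,0],[0,0,0],[0,0,0],[0,0,0]])

```text
t: 44.7
tcp_pos: [0.5353, 0.184, 0.1787]
ee_rot: [-0.0, 0.676, 0.737, 0.0]
contact_force: [0.1, 0.5, -6.7]
opening: 0.0261
```

play_rows(offset=[[0,0,-0.0002],[0,0,-0.0002],[0,0,-0.0002],[0,0,-0.0002],[0,0,-0.0002],[0,0,-0.0001],[0,0,0],[0,0,0],[0,0,0],[0,0,0]], delta_rot=[[0,0,0],[0,0,0],[0,0,0],[0,0,0],[0,0,0],[0,0,0],[0,0,0],[0,0,0],[0,0,0],[0,0,0]])

```text
t: 45.95
tcp_pos: [0.5356, 0.184, 0.1779]
ee_rot: [0.0, 0.676, 0.737, 0.0]
contact_force: [-0.5, 0.2, 5.0]
opening: 0.026
```

```bash
python3 - <<'E'
from h import *
o=r.get_obs();print(o['tcp_pos'],o['contact_force'],o['ft_torque'])
E
```

```text
[0.53557914 0.18403776 0.17793204] [-0.49363552  0.24988949  5.00732443] [-0.06356547 -0.00361352 -0.29732736]
```

play_rows(offset=[[0,0,0],[0,0,0],[0,0,0],[0,0,0],[0,0,0],[0,0,0],[0,0,0],[0,0,0],[0,0,0],[0,0,0]], delta_rot=[[0,0,0],[0,0,0],[0,0,0],[0,0,0],[0,0,0],[0,0,0],[0,0,0],[0,0,0],[0,0,0],[0,0,0]], jaw=0.3)

```text
t: 47.2
tcp_pos: [0.5353, 0.184, 0.1776]
ee_rot: [-0.0, 0.676, 0.737, -0.0]
contact_force: [0.3, 0.2, -0.0]
opening: 0.0596
```

play_rows(offset=[[0,0,0.003],[0,0,0.005],[0,0,0.01],[0,0,0.015],[0,0,0.02],[0,0,0.03],[0,0,0.03],[0,0,0.02],[0,0,0.01],[0,0,0]], delta_rot=[[0,0,0],[0,0,0],[0,0,0],[0,0,0],[0,0,0],[0,0,0],[0,0,0],[0,0,0],[0,0,0],[0,0,0]])

```text
t: 48.45
tcp_pos: [0.5355, 0.184, 0.3213]
ee_rot: [0.0, 0.676, 0.737, 0.001]
contact_force: [0.7, 0.2, -0.1]
opening: 0.0595
```

```bash
python3 - <<'E'
from h import *
for n in("top","scene"):
    p,D=r.grab_frame(n);cv2.imwrite(f"pics/{n}12.png",p)
    v,u=np.mgrid[0:400,0:640];P=dep(n,np.c_[u.ravel(),v.ravel()],D);ok=D.ravel()>0
    for nm,y0,y1,x0,x1 in(("fixed",.065,.105,.52,.57),("stand",.264,.305,.505,.55)):
        m=ok&(P[:,0]>x0)&(P[:,0]<x1)&(P[:,1]>y0)&(P[:,1]<y1)&(P[:,2]>.162)&(P[:,2]<.2)
        Q=P[m];print(n,nm,len(Q),np.percentile(Q[:,2],[50,80,90,97]).round(4) if len(Q) else 0)
    h=cv2.cvtColor(p,cv2.COLOR_BGR2HSV)
    m=((h[...,0]>12)&(h[...,0]<32)&(h[...,1]>60)&(h[...,2]>90))
    m&=(ok&(P[:,1]>.06)&(P[:,1]<.3)&(P[:,0]>.5)&(P[:,0]<.57)&(P[:,2]>.16)).reshape(400,640)
    k,l,s,c=cv2.connectedComponentsWithStats(m.astype(np.uint8))
    for i in range(1,k):
        if s[i,4]>2: print(n,c[i],s[i,4],onz(n,[c[i]],.180).round(4))
o=r.get_obs();print(o['t'],o['tcp_pos'],o['contact_force'])
p=cv2.imread("pics/scene12.png");p2=cv2.imread("pics/top12.png")
cv2.imwrite("pics/v12.png",np.hstack([cv2.resize(p[70:200,320:450],(400,400),interpolation=2),cv2.resize(p2[165:265,165:265],(400,400),interpolation=2)]))
E
```

```text
top fixed 189 [0.1798 0.1815 0.1829 0.1839]
top stand 150 [0.1801 0.1825 0.1859 0.1888]
top [229.71428571 216.78571429] 14 [[0.54   0.1064 0.18  ]]
scene fixed 156 [0.1779 0.1805 0.1816 0.183 ]
scene stand 129 [0.1793 0.1818 0.1839 0.1881]
scene [361.  135.4] 10 [[0.5439 0.105  0.18  ]]
48.55 [0.53501716 0.18393198 0.31995895] [-0.02341807 -0.3371399  -0.06169816]
```

View pics/v12.png

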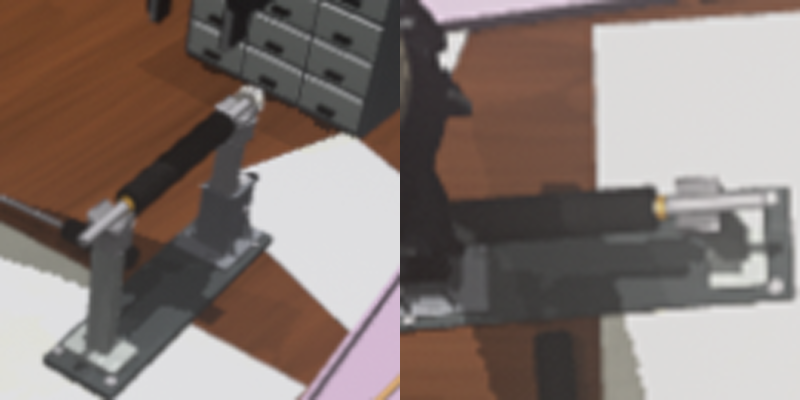

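```bash
python3 -c "
from bench import r
print(r.finish_job(), r.get_obs()['contact_force'])"
```

```text
the job is handed in; nothing more can be done
the job is handed in; nothing more can be done
```

The column is up five clicks and seated on the pawl, and the roller lies across both V's. I handed the job in about 48.6 s into the 72 s allowed; no verdict is reported.

- **Column:** I counted five rises and drops in the pulling force, lifting the gripped head about 47.4 mm. I then pushed it down until it stopped dead, about 45 mm above the start, with 15 to 19 N on the tool. Depth readings from both cameras then put the two V-heads level to within about 0.1 mm.
- **Roller:** I gripped it within about 1 mm of its middle, lowered it slowly until it touched, with about 11 N on the V's, and let it go there.

**Last checks:**
- The picture after release shows the shaft resting in both V's. The visible sleeve end was about 1 mm from where a centred roller would put it.
- The arm stood about 14 cm clear, with the wrist force near zero.
- The two cameras differed by 2 to 4 mm in x throughout, so I used averages.
- After release the gear hid part of the stand's head. Its height was therefore not re-measured with the roller on it; the level reading is from before.
- I did not re-measure the bystanders, but no force reading suggested that the arm touched any of them.

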